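Load a test coupon under the spring clip

ROBOT

A 6-joint arm with a two-finger parallel gripper is mounted at the origin on the work surface. World frame = base frame: x ahead of the robot, y to its left, z up, the work surface at z = 0. Lengths are in m, angles in rad, forces in N, time in s.
With the tool pointing down it reaches from about 0.25 to 0.8 m from the base axis. Payload 3.9 kg.
Tool frame: the origin (TCP) lies on the centre line of the jaws, within the pads' length; the fingertips stand 22 mm ahead of it and the grasp point (between the pads) lies 3 mm ahead of it; z points along the fingers, y is the direction in which the jaws open and shut (so a half turn about z gives the same grasp; the last joint's range is limited). The gripper opens to 85 mm and grips with 20 to 120 N. Pads are 22 mm wide; open, the fingers measure 114 mm over their backs; the gripper's body (76 mm by 85 mm) begins 54 mm behind the grasp point. The pads swing forward as they close: fully open they stand 13 mm farther back than shut.
Start: joints at [1.233, 0.26, -0.138, 1.173, 0, 1.571], TCP at [0.174, 0.495, 0.253] pointing down, gripper open.
Joint ranges: [-2.78, 2.78], [-0.83, 1.72], [-1.28, 1.37], [-1.9, 2.12], [-1.57, 1.48], [-3.14, 3.14]. Speed limits (rad/s): [2.57, 2.57, 3.14, 3.14, 3.14, 3.14].

INTERFACE

Orientations are given as a unit quaternion [x, y, z, w].
In Python, from station import monitor, camera, calibration, sign_off gives the robot as it stands. The module is installed in compiled form; this text tells all that it offers.
- The arm moves only by the tool arm_command, never from a script. Its argument "targets" is text: rows parted by semicolons, each of 7 numbers parted by spaces: the shift along the world's x, y, z in m, then the turn, a rotation vector about the world's x, y, z in degrees, then the finger opening in m, from 0 to 0.0854. A call has 1 to 20 rows; each row shifts and turns the commanded pose from where the row before left it; what a row does not reach is not made up. A row lasts 1/10 s, in which the tool goes at most 50 mm and 8.59 degrees, less where a joint would pass 70% of its speed; a pose out of reach is approached as far as the arm can. A call with a gripper value outside its range is refused whole. The fingers move at their own pace and stop on an object; "grip_force" is the grip in N (left out, the last holds). Time passes only in rows, so rows that do not move let the fingers close. It gives the time, the measured TCP pose, the force and the opening at its end, in the units of the state.
- monitor.get_state(): the state, without advancing time (a new reading comes with each control period).
- camera(name): name is "side" or "top" or "wrist"; returns the picture (480x640x3 uint8, red, green, blue); there is no depth.
- calibration(name): a dict with "fov_y" (degrees; the focal length in pixels is half the picture's height over the tangent of half this angle, whatever the lens; pixels are square), "cx", "cy" (the principal point, pixels), "R" (3x3) and "t" (3): a world point X has camera coordinates R X + t; the wrist camera has in their place "T_tool_cam" (4x4, takes a point from camera to tool coordinates, whose origin is the TCP and whose axes are the flange's). Camera axes: x right, y down, z forward; pixel columns grow to the right and rows downward; lengths in m; the calibration is good to about 2 mm. A picture is of the moment at which its call begins: read the wrist's pose just before it. calibration takes no time and is no camera call.
- sign_off(): hands the job in, once; it reports no verdict.
The state is a dict: "t": time; "qpos": joint angles; "qvel": joint speeds; "tau": joint torques, N m; "tcp_pos": TCP position; "ee_rot": TCP orientation; "contact_force": force on the tool from outside, world axes, zero at the start; "torque": the same for the moment, N m; "gripper_width": finger opening in m.
Only numpy, scipy, OpenCV 4.12 (cv2) and the standard library are available. Lean on these libraries where they do the work, as an engineer would, in place of code of your own. Each camera call takes 0.05 s, during which the arm holds its last target.

TASK

Load the wooden test coupon into the bench jig: with one fingertip hold the clip's long press bar down so that its foot lifts, and, keeping it down, push the coupon along its channel with the other fingertip, beneath the foot and fully home against the end stop. Only then let the bar go, so that the clip springs down onto the coupon, and move clear. Push only: do not pinch, lift or tip the coupon, and leave the other things on the bench alone.

Things in the scene. Friction and masses are not known exactly. Their poses are not given: they have to be found in the camera images.
- jig: Jig fixed to the bench: plywood base 230 x 130 x 6 mm (jig x -115..115, y -69..61 mm) carrying a channel and a spring clip. Origin on the bench surface; z up; +x is the direction in which the coupon is pushed, +y the side of the press bar. All jig x, y below are in this frame, in mm.
- home (a point): Where the coupon's centre is when it is home (jig x 55, y -32, 24 mm above the bench), rear edge at jig x 10. The channel runs along jig x at y = -32, 43 mm wide, its bed 18 mm above the bench, between guides whose tops are 24 mm above the bench; open at its -x end, closed at jig x 100 by the end stop (34 mm high).
- clip (a joint): Angle (rad) of the spring clip, a steel rocker: 0 at rest, grows as its press bar goes down, stop at 0.45. The foot clears the coupon above 0.24; about 0.23 when it rests on it. Pressing takes about 2 N at first, 6 N at the stop; it springs back when let go. At rest the foot blocks the coupon, which cannot wedge it up. Pivot shaft: along jig x at y -2, 30 mm high; end lugs (x -110, 88) 37 mm high.
- bar_rear (a point): Top of the press bar at its -x end. Round steel bar 12 mm thick, 130 mm long along jig x (-105..25), at jig y 32; its top is 35 mm above the bench at rest, 20 mm at the stop (then at jig y 28). It can be pressed anywhere along it, also by a finger sliding along. With it near its stop, a level second fingertip is 2 to 5 mm above the channel's bed, below the coupon's top.
- foot (a point): Middle of the underside of the clip's foot: a 24 mm long, 10 mm thick steel rod along jig x (58..82), at jig y -32. At rest its underside is 5 mm above the channel's bed; the arm from it to the pivot shaft is 37 mm high.
- coupon_mid (a point): Centre of the coupon, a loose flat piece of pale wood, 90 mm (along the channel) x 40 x 12 mm, about 35 g, lying flat in the channel short of the foot; its bottom is 18 mm and its top 30 mm above the bench.
- glue: Bystander: white bottle, 52 mm across, 130 mm tall, standing; origin under its centre.
- screws: Bystander: pale jar with a steel lid, 56 mm across, 70 mm tall, standing; origin under its centre.
- tape: Bystander: ring-shaped tape roll, 90 mm across, 25 mm tall, lying flat; origin under its centre.
- sander: Bystander: cork sanding block 100 x 60 x 32 mm; origin under its centre.
Things that resemble listed ones, but are neither listed nor needed, are in the scene too. What is meant by the part that bears coupon_mid is not green, and is the smaller of those in its own colour.

How it is judged:
By the outcome, as a careful person would: the job done as asked, in the order asked, and still so for the second after the job is handed in, with the robot touching nothing.
It also fails if it takes over 51 s, if anything falls off the work surface, if the arm or the gripper's body presses on something with over 40 N, if the wrist force passes 120 N, or if a joint passes its speed limit or range.

## Working session

There is one attempt and no reset: what is moved stays moved. The work goes in short steps, Python scripts to look and compute and a tool call to move; the robot and the scene stay as the last step left them, time stands still between calls to the robot, and variables do not carry over. Pictures are saved under pics/ and viewed, and the job is handed in when it is done.

Besides the shell and the picture viewer there is one more tool, called as name(argument=value, ...) on one line, values as JSON. arm_command: Moves the arm, as the interface text tells. Its arguments: {"type":"object","properties":{"targets":{"type":"string"},"grip_force":{"type":"number"}},"required":["targets"]}

```bash
mkdir -p pics; cat > h.py <<'E'
import numpy as np,cv2
from station import monitor,camera,calibration,sign_off
def save(n,f):
    im=camera(n); cv2.imwrite('pics/'+f,im[:,:,::-1]); return im
def K(n):
    c=calibration(n); f=240/np.tan(np.radians(c['fov_y'])/2); return c,f
def ray(n,u,v,z):
    c,f=K(n); R=np.array(c['R']);t=np.array(c['t'])
    d=R.T@np.array([(u-c['cx'])/f,(v-c['cy'])/f,1]); o=-R.T@t
    return o+d*(z-o[2])/d[2]
def proj(n,X):
    c,f=K(n); p=np.array(c['R'])@np.array(X)+np.array(c['t'])
    return np.array([c['cx']+f*p[0]/p[2],c['cy']+f*p[1]/p[2]])
E
python3 - <<'E'
from h import *
for n in('top','side'): save(n,n+'0.png'); print(calibration(n))
print(calibration('wrist')); print(monitor.get_state())
E
```

```text
{'fov_y': 51.32086614588632, 'cx': 325.7929230335335, 'cy': 242.57614404883637, 'R': array([[-0.02448937, -0.99964896,  0.01011035],
       [-0.99660387,  0.02361693, -0.07888584],
       [ 0.07861937, -0.01200787, -0.99683239]]), 't': array([0.0446999 , 0.59362769, 0.8031199 ])}
{'fov_y': 55.658183873620786, 'cx': 318.28065246668865, 'cy': 242.13895794398695, 'R': array([[-0.86797679, -0.49657194, -0.00570892],
       [-0.31629719,  0.56165724, -0.76452419],
       [ 0.38284772, -0.66178354, -0.64456976]]), 't': array([0.52994093, 0.19939826, 0.47827044])}
{'fov_y': 69.60974039347148, 'cx': 317.54140922005536, 'cy': 237.3470929995286, 'T_tool_cam': array([[ 1.53278240e-03, -9.50477564e-01, -3.10789400e-01,
         7.95688286e-02],
       [ 9.99998364e-01,  1.15824526e-03,  1.38966696e-03,
        -6.62738436e-04],
       [-9.60876919e-04, -3.10791021e-01,  9.50477784e-01,
        -1.20009620e-01],
       [ 0.00000000e+00,  0.00000000e+00,  0.00000000e+00,
         1.00000000e+00]])}
{'t': 0.1, 'qpos': array([ 1.23301903e+00,  2.60650144e-01, -1.39256280e-01,  1.17273303e+00,
        1.25838276e-05,  1.57080949e+00]), 'qvel': array([ 0.00138843, -0.0009257 ,  0.00394199,  0.00066903, -0.00014585,
       -0.00023551]), 'tau': array([ 1.04544542e-04, -4.06506693e+01,  2.54527938e+01,  1.01022102e-02,
        4.41042096e-05, -8.70777882e-06]), 'tcp_pos': array([0.17377968, 0.49477465, 0.25252531]), 'ee_rot': array([ 1.68093337e-01,  9.85770653e-01, -9.07393186e-04, -1.61098851e-04]), 'contact_force': array([-0.4230479 , -0.31108714, -0.48542517]), 'torque': array([-0.00842332, -0.02381641,  0.01094694]), 'gripper_width': 0.08509784067327097}
```

View pics/top0.png

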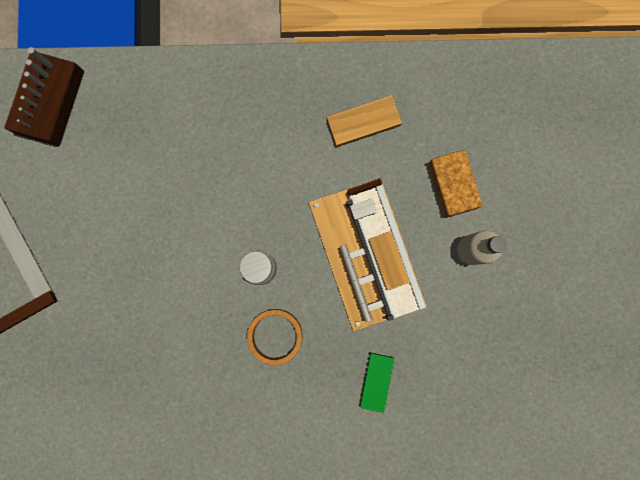

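View pics/side0.png

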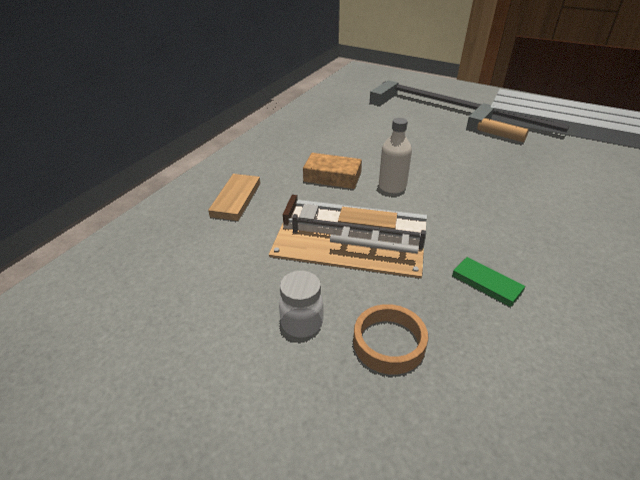

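```bash
python3 - <<'E'
from h import *
im=cv2.imread('pics/top0.png')
c=im[165:345,290:440]; cv2.imwrite('pics/c1.png',cv2.resize(c,None,fx=5,fy=5,interpolation=cv2.INTER_CUBIC)[:, :][150//1-150:900,:][:, :])
cv2.imwrite('pics/c1.png',cv2.resize(c,(500,600),interpolation=cv2.INTER_CUBIC))
im=cv2.imread('pics/side0.png')
c=im[185:285,260:440]; cv2.imwrite('pics/c2.png',cv2.resize(c,(792,440),interpolation=cv2.INTER_CUBIC))
E
```

```text
(no output)
```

View pics/c1.png

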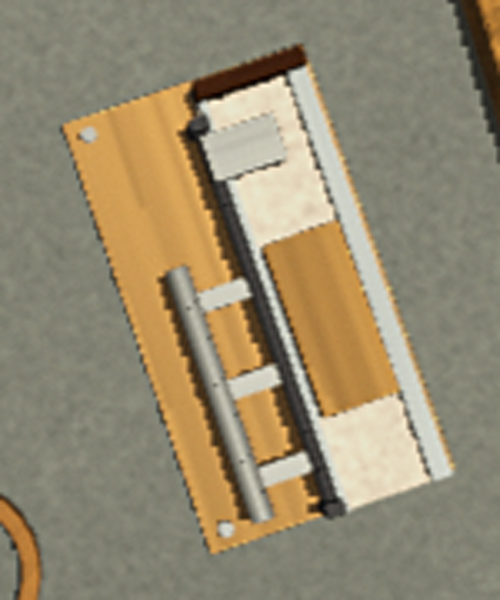

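View pics/c2.png

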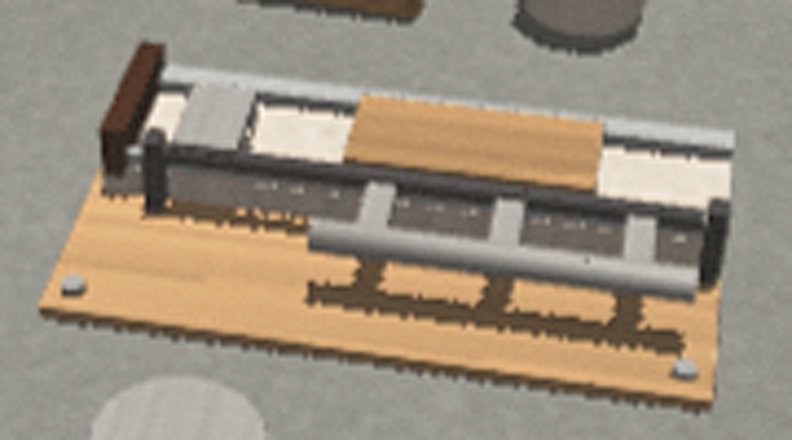

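```bash
cat > fit.py <<'E'
from h import *
def pt(x,y,z): return ray('top',290+x/3.3333-0.35,165+y/3.3333-0.35,z)
L=[(64,127,.006,115,61),(212,553,.006,-115,61),(455,470,.006,-115,-69),(176,268,.03,25,32),(262,520,.03,-105,32),(88,134,.008,None,0)]
P=[];J=[]
for x,y,z,a,b in L[:5]:
    P.append(pt(x,y,z)[:2]);J.append((a/1000,b/1000))
P=np.array(P);J=np.array(J)
pc,jc=P.mean(0),J.mean(0)
H=(J-jc).T@(P-pc);U,S,V=np.linalg.svd(H);R=V.T@U.T
t=pc-R@jc
if __name__=='__main__':
    print('yaw',np.degrees(np.arctan2(R[1,0],R[0,0])),'t',t,np.linalg.det(R))
    print('res mm',1000*(P-(J@R.T+t)).round(4))
    for x,y in[(262,245),(335,220),(400,393),(325,417)]:
        p=pt(x,y,.03); print('coupon jig',1000*(R.T@(p[:2]-t)))
    for x,y in[(205,153),(275,115),(285,155),(215,180)]:
        p=pt(x,y,.037); print('foot plate jig',1000*(R.T@(p[:2]-t)))
    for n,q in dict(bl=(-115,61,6),tl=(115,61,6),bar1=(-105,32,30),bar2=(25,32,30),home=(55,-32,30)).items():
        w=np.r_[R@np.array(q[:2])/1000+t,q[2]/1000]; print(n,w,'side px',proj('side',w), 'c2',(proj('side',w)-[260,185])*4.4)
E
python3 fit.py
```

```text
yaw 17.57650024532682 t [ 0.57480634 -0.03493424] 1.0000000000000004
res mm [[-1.6 -0.7]
 [ 1.  -0.5]
 [-0.1  0.1]
 [ 0.3  0.1]
 [ 0.3  0.9]]
coupon jig [ 22.30553821 -11.81043883]
coupon jig [ 22.29286927 -50.04406768]
coupon jig [-68.31181172 -51.68500223]
coupon jig [-67.37455779 -12.98274758]
foot plate jig [73.77458782  0.47719321]
foot plate jig [ 80.41250752 -38.31090353]
foot plate jig [ 60.11451847 -36.37224881]
foot plate jig [59.58781488  0.22748545]
bl [ 0.44675445 -0.01150962  0.006     ] side px [421.20925826 274.88648953] c2 [709.32073633 395.50055393]
tl [0.66601681 0.05794553 0.006     ] side px [267.65151276 253.12433011] c2 [ 33.66665617 299.74705247]
bar1 [ 0.46504498 -0.03613596  0.03      ] side px [417.38665511 248.38123443] c2 [692.50128247 278.87743147]
bar2 [0.58897588 0.0031213  0.03      ] side px [329.60897482 236.75821685] c2 [306.27948921 227.73615415]
home [ 0.63690197 -0.04883147  0.03      ] side px [319.0239927 209.7213935] c2 [259.70556787 108.7741314 ]
```

Candidates for the coupon in the top view are the wood piece in the channel (388,260), the larger wood board (363,120) and the green block (377,382). The one in the channel fits: it isn't green, it is the smaller of the wood pair, and it measures about 90 x 39 mm. The crop confirms it. The jig is at yaw 17.6° with its origin at (0.575, -0.035), and the coupon's rear edge is at jig x of about -68.

I'll move to above the start of the push.

arm_command(targets="0.0157 -0.0279 -0.005 0 0 1.85 0.0475;0.0157 -0.0279 -0.005 0 0 1.85 0.0475;0.0157 -0.0279 -0.005 0 0 1.85 0.0475;0.0157 -0.0279 -0.005 0 0 1.85 0.0475;0.0157 -0.0279 -0.005 0 0 1.85 0.0475;0.0157 -0.0279 -0.005 0 0 1.85 0.0475;0.0157 -0.0279 -0.005 0 0 1.85 0.0475;0.0157 -0.0279 -0.005 0 0 1.85 0.0475;0.0157 -0.0279 -0.005 0 0 1.85 0.0475;0.0157 -0.0279 -0.005 0 0 1.85 0.0475;0.0157 -0.0279 -0.005 0 0 1.85 0.0475;0.0157 -0.0279 -0.005 0 0 1.85 0.0475;0.0157 -0.0279 -0.005 0 0 1.85 0.0475;0.0157 -0.0279 -0.005 0 0 1.85 0.0475;0.0157 -0.0279 -0.005 0 0 1.85 0.0475;0.0157 -0.0279 -0.005 0 0 1.85 0.0475;0.0157 -0.0279 -0.005 0 0 1.85 0.0475;0.0157 -0.0279 -0.005 0 0 1.85 0.0475;0.0157 -0.0279 -0.005 0 0 1.85 0.0475;0.0157 -0.0279 -0.005 0 0 1.85 0.0475")

```text
t: 2.1
tcp_pos: [0.4881, -0.0639, 0.1527]
ee_rot: [-0.154, 0.988, 0.0, -0.0]
contact_force: [0.8, 0.5, 0.1]
gripper_width: 0.0477
```

```bash
cat > st.py <<'E'
from fit import *
from scipy.spatial.transform import Rotation as Ro
def st():
    s=monitor.get_state(); p=s['tcp_pos']; M=Ro.from_quat(s['ee_rot']).as_matrix()
    print('t',s['t'],'tcp',p.round(4),'jig mm',(1000*(R.T@(p[:2]-t))).round(1),'z ax',M[:,2].round(3),'yaw of y',np.degrees(np.arctan2(M[1,1],M[0,1])).round(2)-107.58,'F',s['contact_force'].round(1),'Fjig',(R.T@s['contact_force'][:2]).round(1),'w',round(s['gripper_width'],4),'q',s['qpos'].round(2))
    return s,p,M
E
python3 - <<'E'
from st import *
st(); save('wrist','w1.png');save('side','s1.png')
E
```

```text
t 2.1 tcp [ 0.4881 -0.0639  0.1527] jig mm [-91.4  -1.5] z ax [-0.001  0.    -1.   ] yaw of y 0.12999999999999545 F [0.8 0.5 0.1] Fjig [0.9 0.2] w 0.0477 q [-0.13  0.27 -0.4   0.9   0.   -0.44]
```

View pics/w1.png

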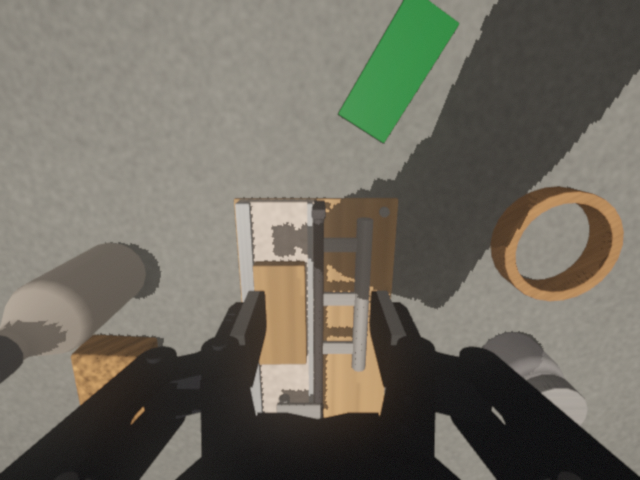

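View pics/s1.png

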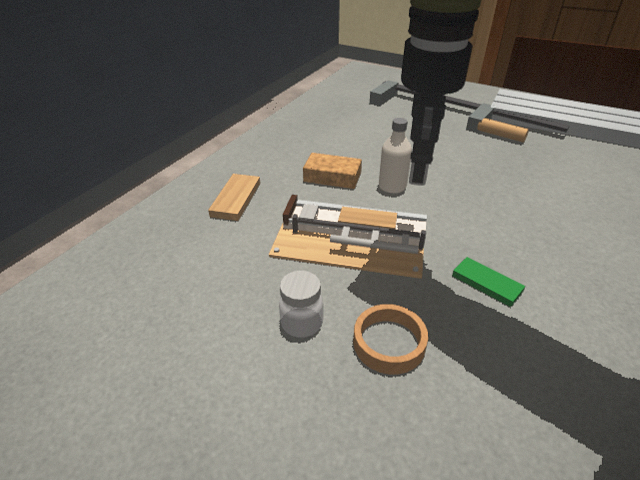

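```bash
cat >> st.py <<'E'
def wproj(Xt):
    c,f=K('wrist'); T=np.array(c['T_tool_cam']); p=np.linalg.inv(T)@np.r_[Xt,1]; return np.array([c['cx']+f*p[0]/p[2],c['cy']+f*p[1]/p[2]]).round(1)
def wray(u,v,z,p,M):
    c,f=K('wrist'); T=np.array(c['T_tool_cam'])
    o=M@T[:3,3]+p; d=M@(T[:3,:3]@np.array([(u-c['cx'])/f,(v-c['cy'])/f,1])); X=o+d*(z-o[2])/d[2]
    return (1000*(R.T@(X[:2]-t))).round(1)
E
python3 - <<'E'
from st import *
s,p,M=st()
for z in (.012,.016,.022):
  for x in(-.011,.011):
    print(z,x,[wproj((x,y,z)) for y in(-.0385,-.024,.024,.0385)])
for n,u,v,z in[('rearL',253,262,.03),('rearR',306,262,.03),('bar rear',364,219,.03),('bar front',359,370,.03),('base rear L',235,198,.006),('base rear R',397,198,.006),('coupon frontL',259,365,.03),('frontR',307,363,.03)]: print(n,wray(u,v,z,p,M))
im=cv2.imread('pics/w1.png')[190:420,180:450]; cv2.imwrite('pics/w1c.png',cv2.resize(im,None,fx=2.6,fy=2.6,interpolation=2))
E
```

```text
t 2.2 tcp [ 0.4897 -0.0655  0.1525] jig mm [-90.4  -3.4] z ax [ 0.001 -0.001 -1.   ] yaw of y -0.14000000000000057 F [-0.3  1.3  0.2] Fjig [0.1 1.4] w 0.0475 q [-0.13  0.27 -0.4   0.9  -0.   -0.44]
0.012 -0.011 [array([232. , 339.2]), array([264.6, 339.2]), array([372.3, 339.3]), array([404.9, 339.3])]
0.012 0.011 [array([228.1, 294.8]), array([262.2, 294.8]), array([375. , 294.9]), array([409. , 294.9])]
0.016 -0.011 [array([234.1, 334. ]), array([265.8, 334. ]), array([371. , 334.1]), array([402.8, 334.1])]
0.016 0.011 [array([230.3, 290.5]), array([263.6, 290.5]), array([373.5, 290.6]), array([406.7, 290.6])]
0.022 -0.011 [array([237. , 326.7]), array([267.6, 326.7]), array([369.1, 326.8]), array([399.8, 326.8])]
0.022 0.011 [array([233.5, 284.4]), array([265.5, 284.4]), array([371.5, 284.5]), array([403.4, 284.6])]
rearL [-71.3 -52.8]
rearR [-71.3 -12.7]
bar rear [-104.9   29.8]
bar front [27.2 31. ]
base rear L [-115.5  -68.6]
base rear R [-115.4   58.3]
coupon frontL [ 22.1 -53.3]
frontR [ 20.1 -12.9]
```

View pics/w1c.png

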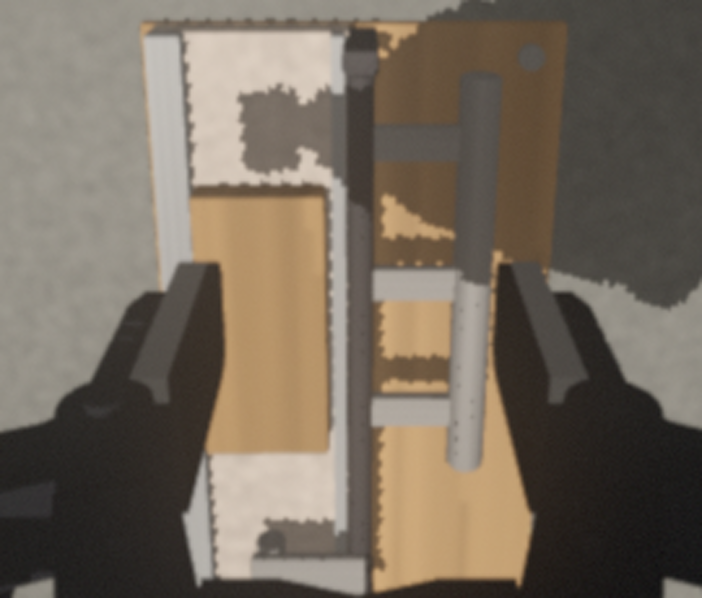

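arm_command(targets="0 0 -0.018 0 0 0 0.055;0 0 -0.018 0 0 0 0.055;0 0 -0.018 0 0 0 0.055;0 0 -0.018 0 0 0 0.055;0 0 -0.014 0 0 0 0.055;0 0 0 0 0 0 0.055;0 0 0 0 0 0 0.055")

```text
t: 2.9
tcp_pos: [0.4874, -0.0623, 0.0673]
ee_rot: [-0.154, 0.988, 0.0, -0.001]
contact_force: [0.9, -1.2, 0.7]
gripper_width: 0.055
```

```bash
python3 - <<'E'
from st import *
st();w=save('wrist','w2.png');st();side=save('side','s2.png');st();camera('top');st()
cv2.imwrite('pics/s2c.png',cv2.resize(side[150:290,300:470,::-1],None,fx=4,fy=4,interpolation=2))
E
```

```text
t 2.9 tcp [ 0.4874 -0.0623  0.0673] jig mm [-91.5   0.3] z ax [-0.001  0.    -1.   ] yaw of y 0.0799999999999983 F [ 0.9 -1.2  0.7] Fjig [ 0.5 -1.4] w 0.055 q [-0.13  0.36 -0.53  0.68  0.   -0.44]
t 2.95 tcp [ 0.4881 -0.0624  0.0678] jig mm [-91.   0.] z ax [ 0.  0. -1.] yaw of y 0.0799999999999983 F [ 0.3 -0.3  0.8] Fjig [ 0.2 -0.4] w 0.055 q [-0.13  0.36 -0.53  0.68  0.   -0.44]
t 3.0 tcp [ 0.4885 -0.0625  0.0681] jig mm [-90.6  -0.2] z ax [ 0.001 -0.    -1.   ] yaw of y 0.0799999999999983 F [-0.3  0.2 -0. ] Fjig [-0.2  0.3] w 0.0551 q [-0.13  0.36 -0.52  0.68  0.   -0.44]
t 3.05 tcp [ 0.4887 -0.0626  0.0682] jig mm [-90.5  -0.4] z ax [ 0.002 -0.    -1.   ] yaw of y 0.07000000000000739 F [1.2 0.5 0.4] Fjig [1.3 0.1] w 0.0547 q [-0.13  0.36 -0.52  0.68  0.   -0.44]
```

View pics/w2.png

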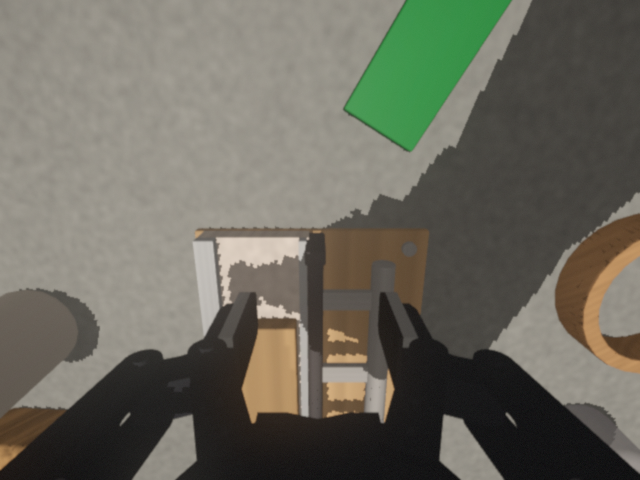

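View pics/s2c.png

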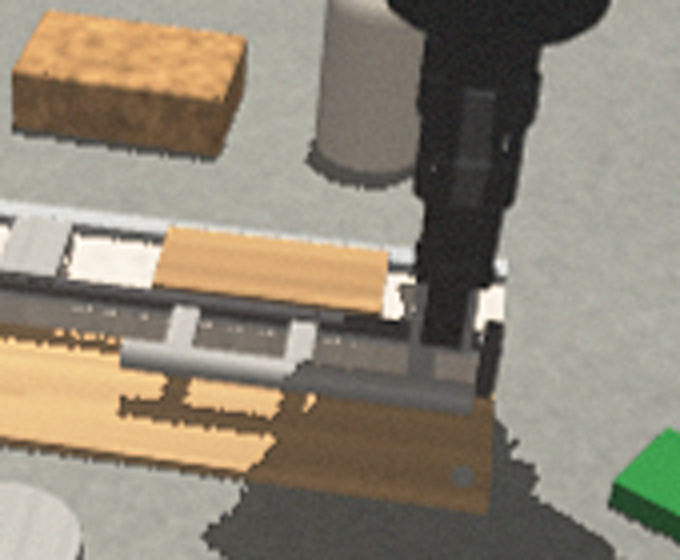

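```bash
python3 - <<'E'
from st import *
s,p,M=st()
for n,u,v,z in[('bar rear',383,264,.03),('base rear L',195,230,.006),('base rear R',429,231,.006),('coupon rearL',248,324,.03),('R',298,322,.03),('guideL out',195,239,.024),('chan L',217,239,.018),('chan R',300,239,.018)]: print(n,wray(u,v,z,p,M))
for z in (.01,.014,.016): print(z,[wproj((.011,y,z)) for y in(-.036,-.0275,.0275,.036)])
im=cv2.imread('pics/w2.png')[220:420,180:460]; cv2.imwrite('pics/w2c.png',cv2.resize(im,None,fx=2.8,fy=2.8,interpolation=2))
E
```

```text
t 3.05 tcp [ 0.4887 -0.0626  0.0682] jig mm [-90.5  -0.4] z ax [ 0.002 -0.    -1.   ] yaw of y 0.07000000000000739 F [1.2 0.5 0.4] Fjig [1.3 0.1] w 0.0547 q [-0.13  0.36 -0.52  0.68  0.   -0.44]
bar rear [-104.8   31.5]
base rear L [-114.8  -68.4]
base rear R [-114.5   60.7]
coupon rearL [-70.5 -37.3]
R [-71.8 -11. ]
guideL out [-115.6  -62.3]
chan L [-113.6  -53.1]
chan R [-113.7  -10. ]
0.01 [array([232.9, 297. ]), array([253.1, 297. ]), array([384. , 297.2]), array([404.3, 297.2])]
0.014 [array([235. , 292.6]), array([254.8, 292.6]), array([382.3, 292.8]), array([402. , 292.8])]
0.016 [array([236.1, 290.5]), array([255.5, 290.5]), array([381.5, 290.6]), array([401. , 290.6])]
```

View pics/w2c.png

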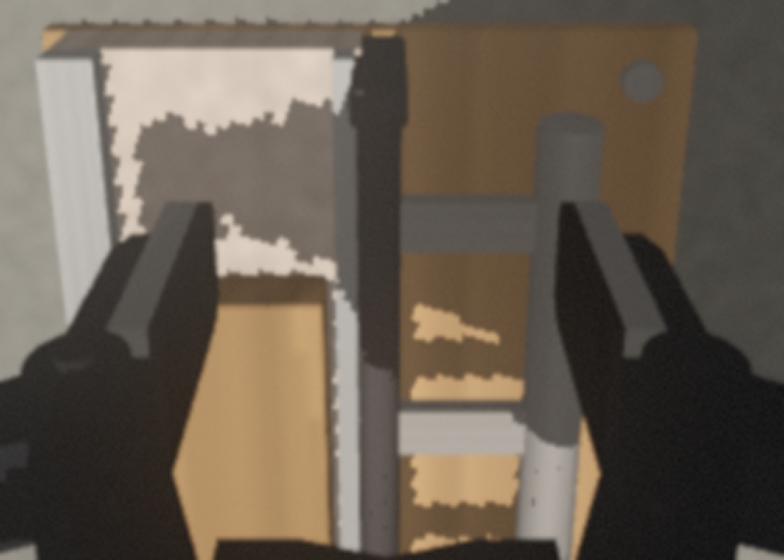

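arm_command(targets="0.0002 -0.0008 -0.005 0 0 0 0.055;0 0 -0.005 0 0 0 0.055;0 0 -0.005 0 0 0 0.055;0 0 0 0 0 0 0.055;0 0 0 0 0 0 0.055")

```text
t: 3.55
tcp_pos: [0.4881, -0.0635, 0.0521]
ee_rot: [-0.153, 0.988, 0.0, -0.0]
contact_force: [-0.6, 0.4, 2.0]
gripper_width: 0.0551
```

arm_command(targets="0 0 -0.003 0 0 0 0.055;0 0 -0.003 0 0 0 0.055;0 0 0 0 0 0 0.055;0 0 0 0 0 0 0.055")

```text
t: 3.95
tcp_pos: [0.4881, -0.0633, 0.0463]
ee_rot: [-0.153, 0.988, 0.0, -0.0]
contact_force: [-0.0, 1.1, 3.6]
gripper_width: 0.0551
```

arm_command(targets="0 0 -0.003 0 0 0 0.055;0 0 -0.002 0 0 0 0.055;0 0 0 0 0 0 0.055;0 0 0 0 0 0 0.055")

```text
t: 4.35
tcp_pos: [0.4883, -0.0638, 0.0414]
ee_rot: [-0.153, 0.988, -0.0, 0.0]
contact_force: [-0.4, -1.4, 4.5]
gripper_width: 0.0547
```

arm_command(targets="0 0 -0.002 0 0 0 0.055;0 0 0 0 0 0 0.055;0 0 0 0 0 0 0.055")

```text
t: 4.65
tcp_pos: [0.4885, -0.0641, 0.0395]
ee_rot: [-0.153, 0.988, -0.001, 0.0]
contact_force: [-1.3, -3.2, 5.1]
gripper_width: 0.055
```

```bash
python3 - <<'E'
from st import *
s,p,M=st();w=save('wrist','w3.png');st();side=save('side','s3.png');st()
cv2.imwrite('pics/s3c.png',cv2.resize(side[150:290,270:440,::-1],None,fx=4,fy=4,interpolation=2))
cv2.imwrite('pics/w3c.png',cv2.resize(w[220:420,180:460,::-1],None,fx=2.8,fy=2.8,interpolation=2))
E
```

```text
t 4.65 tcp [ 0.4885 -0.0641  0.0395] jig mm [-91.1  -1.8] z ax [ 0.    -0.002 -1.   ] yaw of y 0.04999999999999716 F [-1.3 -3.2  5.1] Fjig [-2.2 -2.7] w 0.055 q [-0.13  0.4  -0.56  0.61 -0.   -0.44]
t 4.7 tcp [ 0.4885 -0.0641  0.0396] jig mm [-91.1  -1.7] z ax [ 0.001 -0.001 -1.   ] yaw of y 0.04999999999999716 F [-1.1 -2.7  5.5] Fjig [-1.9 -2.2] w 0.055 q [-0.13  0.4  -0.56  0.61 -0.   -0.44]
t 4.75 tcp [ 0.4885 -0.0641  0.0395] jig mm [-91.1  -1.8] z ax [ 0.    -0.002 -1.   ] yaw of y 0.04999999999999716 F [-1.6 -2.3  4.5] Fjig [-2.2 -1.7] w 0.0549 q [-0.13  0.4  -0.56  0.61 -0.   -0.44]
```

View pics/s3c.png

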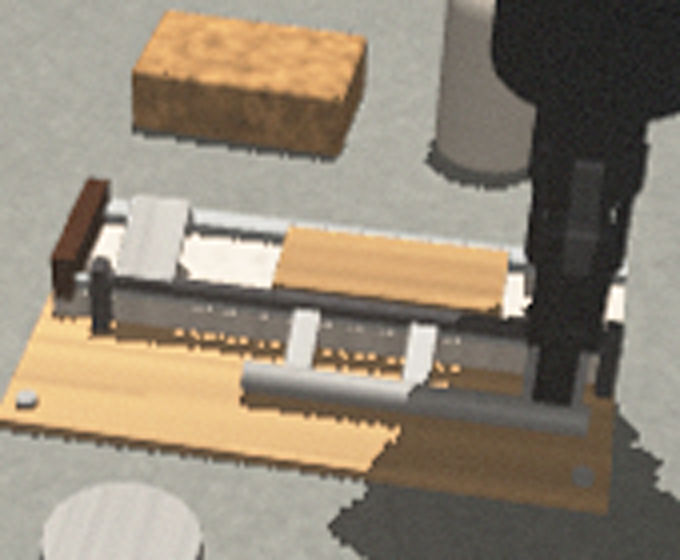

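View pics/w3c.png

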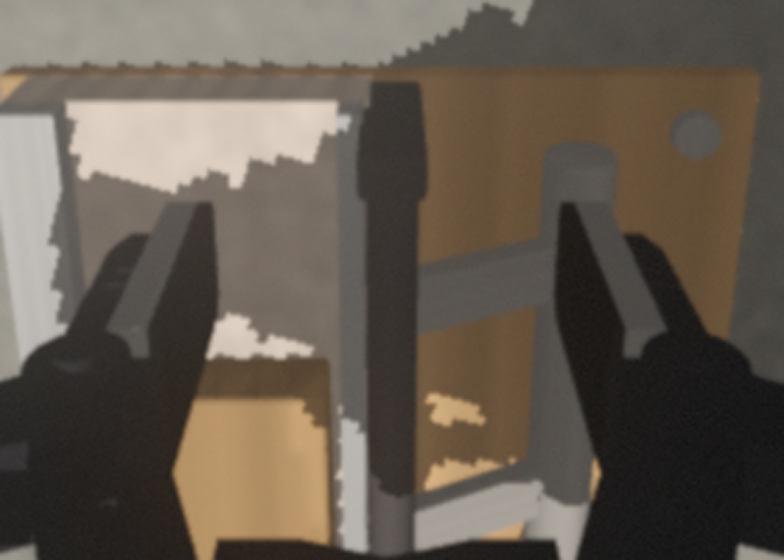

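arm_command(targets="0 0 -0.0015 0 0 0 0.055;0 0 0 0 0 0 0.055;0.0029 0.0009 0 0 0 0 0.055;0.0029 0.0009 0 0 0 0 0.055;0.0029 0.0009 0 0 0 0 0.055;0.0029 0.0009 0 0 0 0 0.055;0.0029 0.0009 0 0 0 0 0.055;0.0029 0.0009 0 0 0 0 0.055;0.0029 0.0010 0 0 0 0 0.055;0.0029 0.0009 0 0 0 0 0.055;0 0 0 0 0 0 0.055")

```text
t: 5.85
tcp_pos: [0.5077, -0.0565, 0.0377]
ee_rot: [-0.153, 0.988, -0.0, -0.003]
contact_force: [-7.3, -2.6, 13.4]
gripper_width: 0.0552
```

```bash
python3 - <<'E'
from st import *
st();w=save('wrist','w4.png');st();side=save('side','s4.png');st()
cv2.imwrite('pics/s4c.png',cv2.resize(side[150:290,270:440,::-1],None,fx=4,fy=4,interpolation=2))
E
```

```text
t 5.85 tcp [ 0.5077 -0.0565  0.0377] jig mm [-70.5  -0.3] z ax [-0.007 -0.001 -1.   ] yaw of y 0.0799999999999983 F [-7.3 -2.6 13.4] Fjig [-7.8 -0.3] w 0.0552 q [-0.11  0.43 -0.51  0.64 -0.   -0.42]
t 5.9 tcp [ 0.5077 -0.0566  0.0378] jig mm [-70.5  -0.4] z ax [-0.007 -0.001 -1.   ] yaw of y 0.07000000000000739 F [-7.9 -3.  12.8] Fjig [-8.4 -0.5] w 0.0549 q [-0.11  0.43 -0.51  0.64 -0.   -0.42]
t 5.95 tcp [ 0.5077 -0.0565  0.0378] jig mm [-70.5  -0.3] z ax [-0.006 -0.001 -1.   ] yaw of y 0.07000000000000739 F [-7.8 -1.9 12.6] Fjig [-8.   0.6] w 0.055 q [-0.11  0.43 -0.51  0.64 -0.   -0.42]
```

View pics/s4c.png

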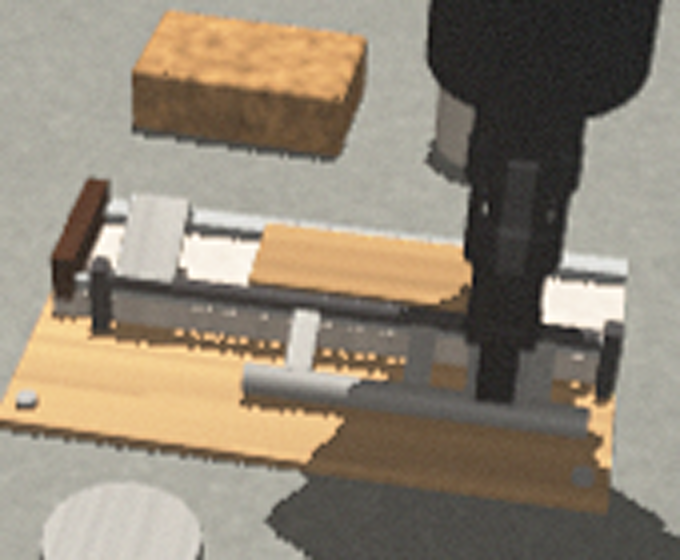

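View pics/w4.png

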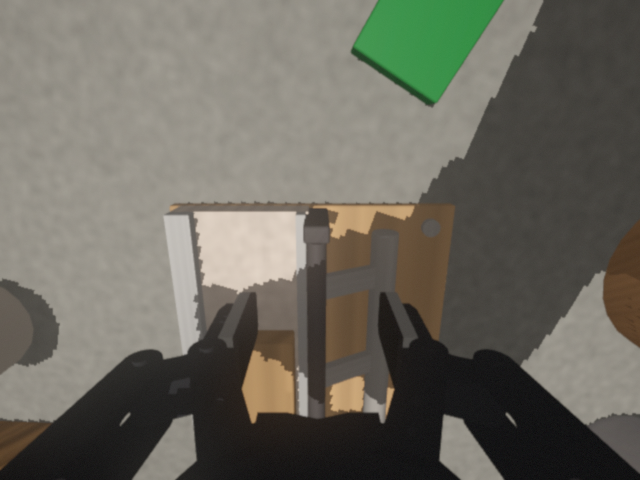

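At t = 5.9 the bar is on its stop, with 13 N down and 8 N of drag. I'll ease up 2 mm and look at the force again.

arm_command(targets="0 0 -0.0000 0 0 0 0.055;0 0 0.001 0 0 0 0.055;0 0 0.001 0 0 0 0.055;0 0 0 0 0 0 0.055;0 0 0 0 0 0 0.055")

```text
t: 6.45
tcp_pos: [0.5104, -0.0559, 0.0395]
ee_rot: [-0.153, 0.988, 0.0, -0.001]
contact_force: [-4.4, 0.2, 5.6]
gripper_width: 0.0548
```

```bash
python3 - <<'E'
from st import *
st();side=save('side','s5.png');st()
E
```

```text
t 6.45 tcp [ 0.5104 -0.0559  0.0395] jig mm [-67.8  -0.6] z ax [-0.002  0.    -1.   ] yaw of y 0.07000000000000739 F [-4.4  0.2  5.6] Fjig [-4.1  1.5] w 0.0548 q [-0.11  0.43 -0.51  0.64  0.   -0.42]
t 6.5 tcp [ 0.5106 -0.0559  0.0395] jig mm [-67.6  -0.6] z ax [-0.001  0.    -1.   ] yaw of y 0.07000000000000739 F [-3.3 -1.2  4.4] Fjig [-3.5 -0.1] w 0.0548 q [-0.11  0.43 -0.51  0.64  0.   -0.42]
```

arm_command(targets="0.0029 0.0009 0 0 0 0 0.055;0.0029 0.0009 0 0 0 0 0.055;0.0029 0.0009 0 0 0 0 0.055;0.0029 0.0010 0 0 0 0 0.055;0.0029 0.0009 0 0 0 0 0.055;0.0029 0.0009 0 0 0 0 0.055;0.0029 0.0009 0 0 0 0 0.055;0.0029 0.0010 0 0 0 0 0.055;0 0 0 0 0 0 0.055")

```text
t: 7.4
tcp_pos: [0.5355, -0.0486, 0.0399]
ee_rot: [-0.153, 0.988, 0.0, 0.001]
contact_force: [-2.9, -1.3, 5.3]
gripper_width: 0.0549
```

```bash
python3 - <<'E'
from st import *
st();side=save('side','s6.png');st()
cv2.imwrite('pics/s6c.png',cv2.resize(side[150:290,270:440,::-1],None,fx=4,fy=4,interpolation=2))
E
```

```text
t 7.4 tcp [ 0.5355 -0.0486  0.0399] jig mm [-41.6  -1.2] z ax [ 0.001  0.    -1.   ] yaw of y 0.0799999999999983 F [-2.9 -1.3  5.3] Fjig [-3.2 -0.4] w 0.0549 q [-0.09  0.46 -0.45  0.66  0.   -0.4 ]
t 7.45 tcp [ 0.5355 -0.0486  0.0399] jig mm [-41.6  -1.1] z ax [ 0.001  0.    -1.   ] yaw of y 0.07000000000000739 F [-1.7 -0.   4.7] Fjig [-1.7  0.5] w 0.055 q [-0.09  0.46 -0.45  0.66  0.   -0.4 ]
```

View pics/s6c.png

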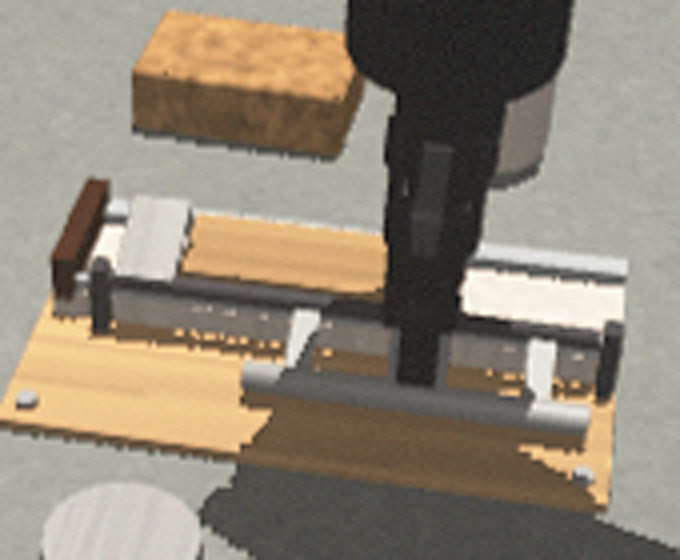

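The coupon's front edge is at the raised foot and the bar is still down with about 5 N on it. Carrying on.

arm_command(targets="0.0029 0.0009 0 0 0 0 0.055;0.0029 0.0010 0 0 0 0 0.055;0.0029 0.0009 0 0 0 0 0.055;0.0029 0.0010 0 0 0 0 0.055;0 0 0 0 0 0 0.055")

```text
t: 7.95
tcp_pos: [0.5465, -0.0449, 0.0398]
ee_rot: [-0.153, 0.988, 0.0, 0.0]
contact_force: [-2.5, -0.6, 5.7]
gripper_width: 0.0549
```

arm_command(targets="0.0029 0.0009 0 0 0 0 0.055;0.0029 0.0010 0 0 0 0 0.055;0.0029 0.0009 0 0 0 0 0.055;0.0029 0.0010 0 0 0 0 0.055;0.0029 0.0010 0 0 0 0 0.055;0 0 0 0 0 0 0.055")

```text
t: 8.55
tcp_pos: [0.5611, -0.0401, 0.0398]
ee_rot: [-0.153, 0.988, 0.0, 0.0]
contact_force: [-3.0, -1.8, 4.8]
gripper_width: 0.0552
```

```bash
python3 - <<'E'
from st import *
st();side=save('side','s7.png');st()
cv2.imwrite('pics/s7c.png',cv2.resize(side[150:290,270:440,::-1],None,fx=4,fy=4,interpolation=2))
E
```

```text
t 8.55 tcp [ 0.5611 -0.0401  0.0398] jig mm [-14.7  -0.8] z ax [ 0.  0. -1.] yaw of y 0.07000000000000739 F [-3.  -1.8  4.8] Fjig [-3.4 -0.8] w 0.0552 q [-0.07  0.49 -0.38  0.69  0.   -0.38]
t 8.6 tcp [ 0.5611 -0.0401  0.0399] jig mm [-14.7  -0.8] z ax [ 0.001  0.    -1.   ] yaw of y 0.07000000000000739 F [-2.3  0.2  5.2] Fjig [-2.2  0.9] w 0.055 q [-0.07  0.49 -0.38  0.69  0.   -0.38]
```

View pics/s7c.png

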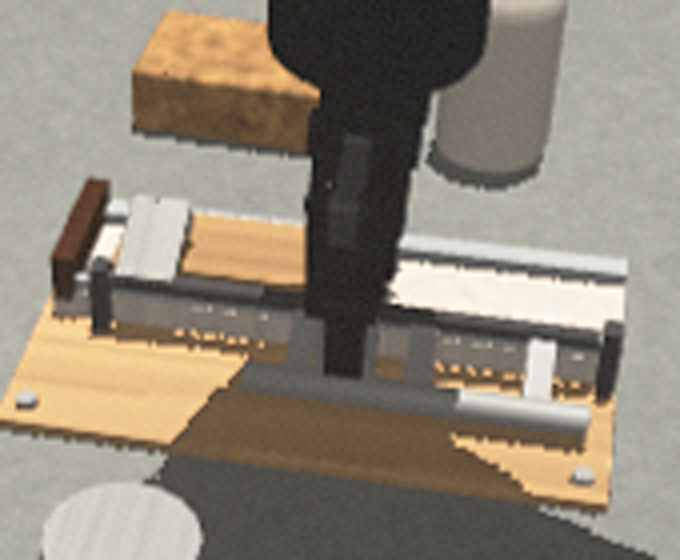

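arm_command(targets="0.0029 0.0009 0 0 0 0 0.055;0.0029 0.0010 0 0 0 0 0.055;0.0029 0.0009 0 0 0 0 0.055;0.001 0.0003 0 0 0 0 0.055;0 0 0 0 0 0 0.055")

```text
t: 9.1
tcp_pos: [0.5705, -0.037, 0.0398]
ee_rot: [-0.153, 0.988, 0.0, 0.0]
contact_force: [-2.4, -1.2, 4.5]
gripper_width: 0.0554
```

arm_command(targets="0.001 0.0003 0 0 0 0 0.055;0.001 0.0003 0 0 0 0 0.055;0 0 0 0 0 0 0.055")

```text
t: 9.4
tcp_pos: [0.5722, -0.0365, 0.0398]
ee_rot: [-0.153, 0.988, 0.0, -0.0]
contact_force: [-4.4, -1.3, 4.4]
gripper_width: 0.0551
```

arm_command(targets="0.001 0.0003 0 0 0 0 0.055;0 0 0 0 0 0 0.055")

```text
t: 9.6
tcp_pos: [0.5733, -0.0362, 0.0398]
ee_rot: [-0.153, 0.988, 0.0, -0.0]
contact_force: [-3.8, -1.3, 4.9]
gripper_width: 0.0552
```

```bash
python3 - <<'E'
from st import *
st();side=save('side','s8.png');st()
cv2.imwrite('pics/s8c.png',cv2.resize(side[170:270,270:380,::-1],None,fx=6,fy=6,interpolation=2))
E
```

```text
t 9.6 tcp [ 0.5733 -0.0362  0.0398] jig mm [-1.8 -0.7] z ax [-0.  0. -1.] yaw of y 0.060000000000002274 F [-3.8 -1.3  4.9] Fjig [-4.  -0.1] w 0.0552 q [-0.06  0.51 -0.35  0.71 -0.   -0.37]
t 9.65 tcp [ 0.5733 -0.0362  0.0398] jig mm [-1.8 -0.7] z ax [-0.  0. -1.] yaw of y 0.07000000000000739 F [-4.  -1.5  5.8] Fjig [-4.3 -0.2] w 0.0554 q [-0.06  0.51 -0.35  0.71 -0.   -0.37]
```

View pics/s8c.png

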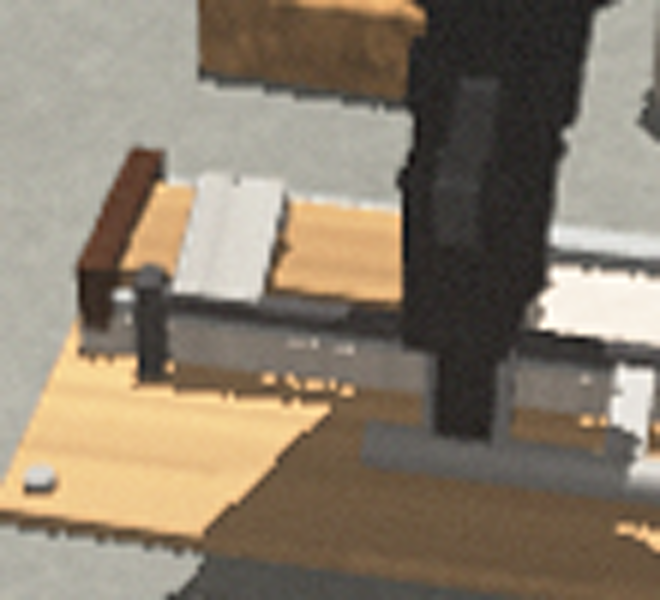

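arm_command(targets="0.001 0.0003 0 0 0 0 0.055;0 0 0 0 0 0 0.055")

```text
t: 9.85
tcp_pos: [0.5734, -0.0362, 0.0397]
ee_rot: [-0.153, 0.988, -0.0, -0.001]
contact_force: [-5.7, -1.5, 6.8]
gripper_width: 0.0548
```

arm_command(targets="0.001 0.0003 0 0 0 0 0.055;0 0 0 0 0 0 0.055")

```text
t: 10.05
tcp_pos: [0.5735, -0.0361, 0.0396]
ee_rot: [-0.153, 0.988, -0.0, -0.002]
contact_force: [-6.9, -2.5, 8.6]
gripper_width: 0.0549
```

arm_command(targets="0.001 0.0003 0 0 0 0 0.055;0 0 0 0 0 0 0.055")

```text
t: 10.25
tcp_pos: [0.5736, -0.0361, 0.0396]
ee_rot: [-0.153, 0.988, -0.001, -0.003]
contact_force: [-8.3, -3.4, 8.8]
gripper_width: 0.0552
```

```bash
python3 - <<'E'
from st import *
st();side=save('side','s9.png');top=save('top','t9.png');w=save('wrist','w9.png')
a=cv2.resize(side[170:260,270:380,::-1],None,fx=6,fy=6,interpolation=2)
b=cv2.resize(top[165:345,290:440,::-1],(500,600),interpolation=2)
cv2.imwrite('pics/s9c.png',a);cv2.imwrite('pics/t9c.png',b)
E
```

```text
t 10.25 tcp [ 0.5736 -0.0361  0.0396] jig mm [-1.5 -0.8] z ax [-0.005 -0.002 -1.   ] yaw of y 0.0 F [-8.3 -3.4  8.8] Fjig [-8.9 -0.7] w 0.0552 q [-0.06  0.51 -0.35  0.72 -0.   -0.37]
```

View pics/s9c.png

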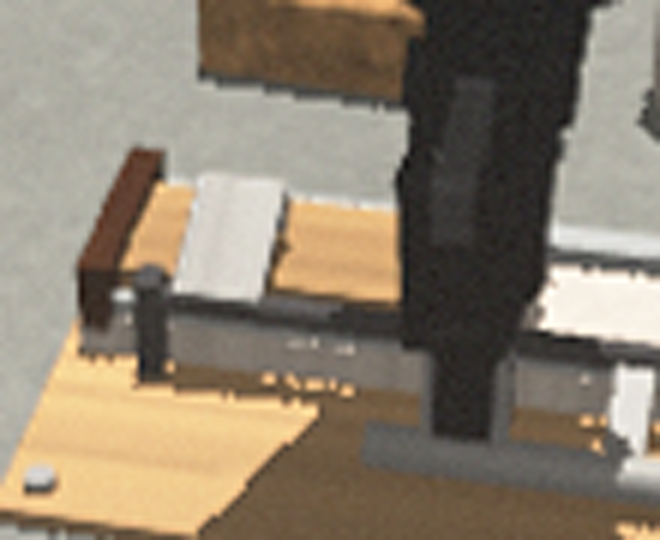

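View pics/t9c.png

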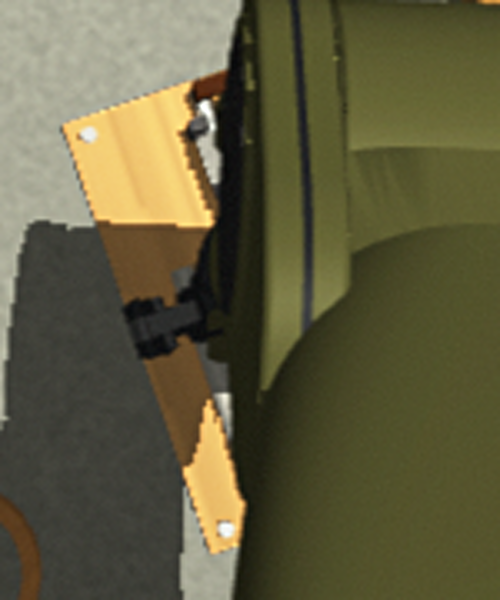

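View pics/w9.png

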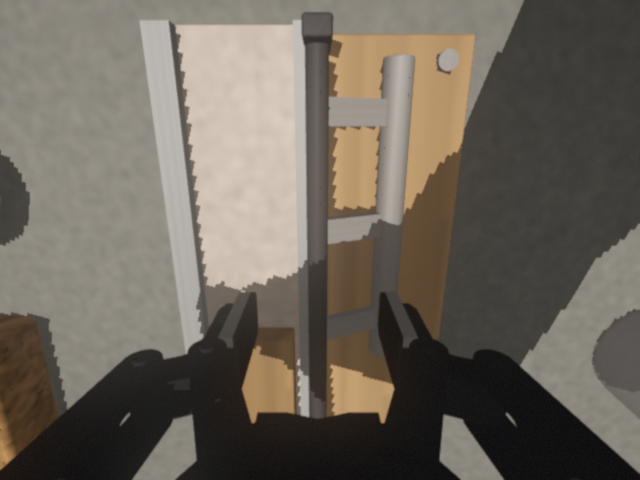

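```bash
python3 - <<'E'
from st import *
s,p,M=st()
for n,u,v,z in[('coupon rear',280,328,.03),('coupon rearR',298,328,.03),('base rear R',474,36,.006),('bar rear',399,56,.016)]: print(n,wray(u,v,z,p,M))
for q in [(10,-12,30),(100,-12,30),(100,-52,30),(100,-32,30),(10,-32,30)]:
    w=np.r_[R@np.array(q[:2])/1000+t,q[2]/1000]; print(q,'side crop',((proj('side',w)-[270,170])*6).round())
E
```

```text
t 10.4 tcp [ 0.5735 -0.0361  0.0396] jig mm [-1.5 -0.7] z ax [-0.005 -0.002 -1.   ] yaw of y 0.0 F [-8.9 -3.2 10.3] Fjig [-9.5 -0.3] w 0.0553 q [-0.06  0.51 -0.35  0.72 -0.   -0.37]
coupon rear [  2.1 -17.4]
coupon rearR [ 2.1 -9.6]
base rear R [-114.9   60.4]
bar rear [-106.    29.2]
(10, -12, 30) side crop [446. 303.]
(100, -12, 30) side crop [113. 261.]
(100, -52, 30) side crop [151. 177.]
(100, -32, 30) side crop [133. 218.]
(10, -32, 30) side crop [459. 259.]
```

```bash
python3 - <<'E'
from st import *
im=cv2.imread('pics/w9.png')[290:420,200:440]; cv2.imwrite('pics/w9c.png',cv2.resize(cv2.convertScaleAbs(im,alpha=1.8),None,fx=3.2,fy=3.2,interpolation=2))
s=monitor.get_state();p=s['tcp_pos'];M=Ro.from_quat(s['ee_rot']).as_matrix()
for v in(325,328,332,336,340,345): print(v,wray(280,v,.03,p,M)[0],wray(280,v,.018,p,M)[0])
E
```

```text
325 0.6 8.1
328 2.1 9.7
332 4.1 11.9
336 6.1 14.1
340 8.1 16.3
345 10.7 19.1
```

View pics/w9c.png

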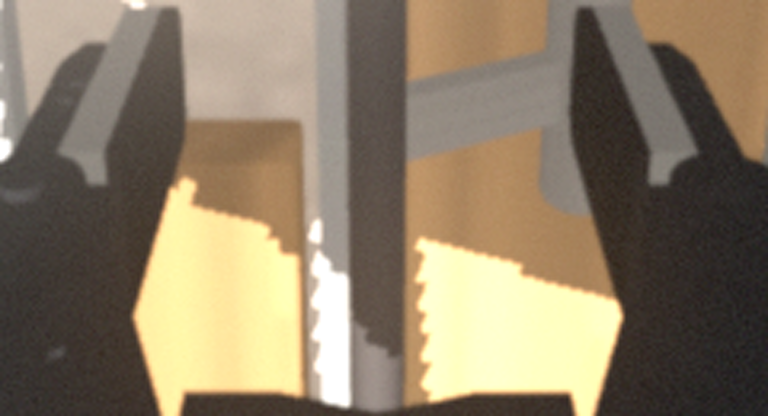

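arm_command(targets="0.001 0.0003 0 0 0 0 0.055;0.001 0.0003 0 0 0 0 0.055;0.001 0.0003 0.0005 0 0 0 0.055;0 0 0 0 0 0 0.055;0 0 0 0 0 0 0.055")

```text
t: 10.9
tcp_pos: [0.5737, -0.036, 0.0396]
ee_rot: [-0.152, 0.988, -0.001, -0.005]
contact_force: [-13.5, -5.3, 11.3]
gripper_width: 0.0553
```

```bash
python3 - <<'E'
from st import *
st();save('side','s10.png');st()
E
```

```text
t 10.9 tcp [ 0.5737 -0.036   0.0396] jig mm [-1.3 -0.7] z ax [-0.01  -0.004 -1.   ] yaw of y -0.04999999999999716 F [-13.5  -5.3  11.3] Fjig [-14.5  -1. ] w 0.0553 q [-0.06  0.52 -0.34  0.72 -0.   -0.37]
t 10.95 tcp [ 0.5737 -0.036   0.0396] jig mm [-1.3 -0.7] z ax [-0.01  -0.004 -1.   ] yaw of y -0.04999999999999716 F [-12.5  -5.1  12.4] Fjig [-13.5  -1.1] w 0.0553 q [-0.06  0.52 -0.34  0.72 -0.   -0.37]
```

The coupon is firmly against the stop: 14 N with no further travel, and its rear edge at about 9.5 against a nominal 10. Next I back the finger off with the bar still held.

arm_command(targets="-0.0019 -0.0006 0 0 0 0 0.055;-0.0019 -0.0006 0 0 0 0 0.055;-0.0019 -0.0006 0 0 0 0 0.055;-0.0019 -0.0006 0 0 0 0 0.055;-0.0019 -0.0006 0 0 0 0 0.055;-0.0019 -0.0006 0 0 0 0 0.055;-0.0019 -0.0006 0 0 0 0 0.055;0 0 0 0 0 0 0.055;0 0 0 0 0 0 0.055")

```text
t: 11.85
tcp_pos: [0.5676, -0.0389, 0.0409]
ee_rot: [-0.153, 0.988, -0.001, 0.001]
contact_force: [4.9, 0.0, 5.0]
gripper_width: 0.0552
```

```bash
python3 - <<'E'
from st import *
st();w=save('wrist','w11.png');side=save('side','s11.png');st()
s=monitor.get_state();p=s['tcp_pos'];M=Ro.from_quat(s['ee_rot']).as_matrix()
a=cv2.resize(side[170:260,270:380,::-1],None,fx=6,fy=6,interpolation=2)
b=cv2.resize(cv2.convertScaleAbs(w[290:420,200:440,::-1],alpha=1.8),None,fx=2.75,fy=2.75,interpolation=2)
cv2.imwrite('pics/s11c.png',a);cv2.imwrite('pics/w11c.png',b)
for v in range(320,360,4): print(v,wray(280,v,.03,p,M)[0],wray(280,v,.018,p,M)[0])
E
```

```text
t 11.85 tcp [ 0.5676 -0.0389  0.0409] jig mm [-8.1 -1.6] z ax [ 0.003 -0.001 -1.   ] yaw of y 0.04999999999999716 F [4.9 0.  5. ] Fjig [ 4.7 -1.4] w 0.0552 q [-0.07  0.5  -0.37  0.7  -0.   -0.38]
t 11.95 tcp [ 0.5671 -0.0389  0.0407] jig mm [-8.6 -1.5] z ax [ 0.002 -0.001 -1.   ] yaw of y 0.04999999999999716 F [3.9 0.4 5.6] Fjig [ 3.8 -0.8] w 0.0548 q [-0.07  0.5  -0.37  0.7  -0.   -0.38]
320 -8.1 -0.7
324 -6.1 1.5
328 -4.1 3.7
332 -2.1 5.9
336 -0.0 8.1
340 2.0 10.4
344 4.1 12.6
348 6.2 14.9
352 8.3 17.2
356 10.4 19.5
```

View pics/s11c.png

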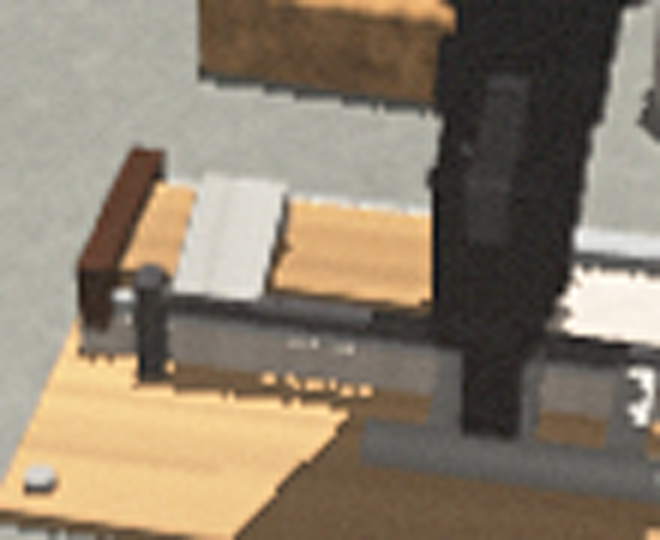

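View pics/w11c.png

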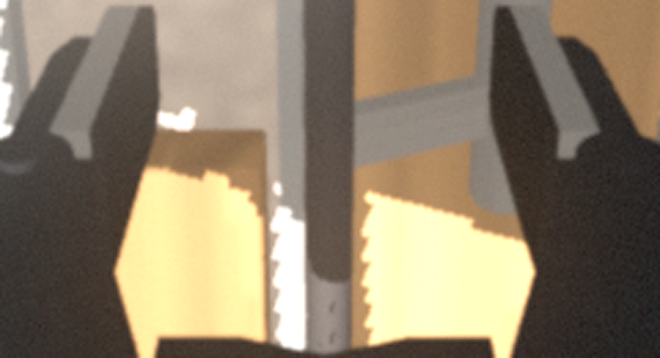

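arm_command(targets="0 0 0.003 0 0 0 0.055;0 0 0.004 0 0 0 0.055;0 0 0.005 0 0 0 0.055;0 0 0.006 0 0 0 0.055;0 0 0.008 0 0 0 0.055;0 0 0.015 0 0 0 0.055;0 0 0.02 0 0 0 0.055;0 0 0.03 0 0 0 0.055;0 0 0.03 0 0 0 0.055;0 0 0.03 0 0 0 0.055;-0.02 0 0.02 0 0 0 0.055;-0.04 0 0.01 0 0 0 0.055;-0.04 0 0 0 0 0 0.055;-0.04 0 0 0 0 0 0.055;-0.04 0 0 0 0 0 0.055;0 0 0 0 0 0 0.055;0 0 0 0 0 0 0.055")

```text
t: 13.65
tcp_pos: [0.3852, -0.0386, 0.2218]
ee_rot: [-0.153, 0.988, -0.0, 0.0]
contact_force: [0.5, -0.2, -0.8]
gripper_width: 0.0548
```

```bash
python3 - <<'E'
from st import *
st();side=save('side','s12.png');top=save('top','t12.png')
a=cv2.resize(side[170:290,260:440,::-1],None,fx=4.4,fy=4.4,interpolation=2)
b=cv2.resize(top[165:345,290:440,::-1],(500,600),interpolation=2)
cv2.imwrite('pics/s12c.png',a);cv2.imwrite('pics/t12c.png',b)
E
```

```text
t 13.65 tcp [ 0.3852 -0.0386  0.2218] jig mm [-181.8   53.8] z ax [ 0.001 -0.    -1.   ] yaw of y 0.04999999999999716 F [ 0.5 -0.2 -0.8] Fjig [ 0.4 -0.3] w 0.0548 q [-0.1   0.04 -0.49  1.04 -0.   -0.41]
```

View pics/s12c.png

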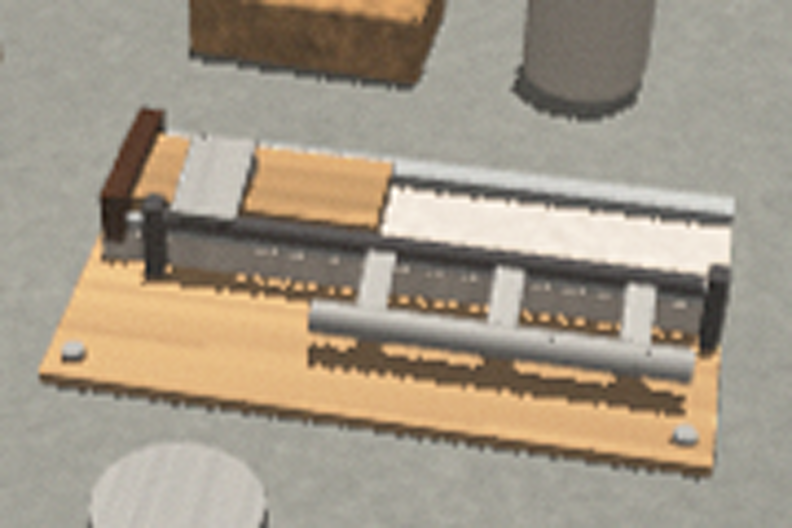

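View pics/t12c.png

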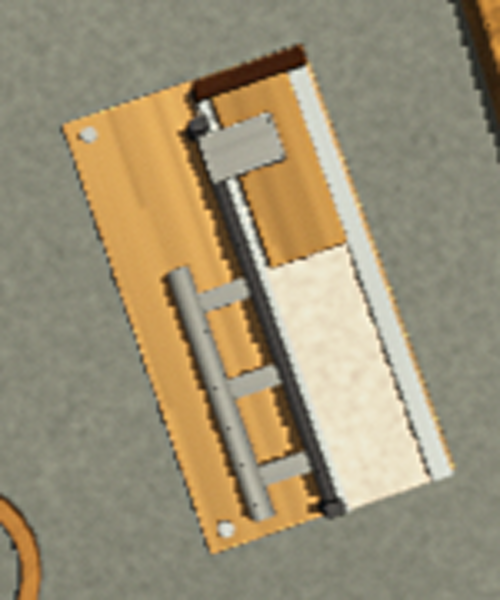

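```bash
python3 - <<'E'
from st import *
for x,y in[(270,268),(346,243)]: print(1000*(R.T@(pt(x,y,.03)[:2]-t)))
sign_off()
E
```

```text
[ 10.30034864 -11.77038905]
[  9.7873862  -51.36559432]
the job is handed in; nothing more can be done
```

The coupon is home against the end stop with the clip sprung down on it, and I handed the job in at about 13.8 s.

- **Sequence:** One fingertip held the press bar down. The other pushed the coupon along the channel, under the raised foot. At the stop, about 14 N gave no further travel. I backed off about 7 mm with the bar still down, then let the bar rise and moved clear.
- **Final checks:** In the last top picture the coupon's rear edge is at jig x 9.8 to 10.3 mm, against a nominal 10. Its sides are at y -11.8 and -51.4, so it sits square in the channel. The side picture shows its front against the stop, the bar back up and the foot plate down over the coupon. I did not measure the clip angle. The robot is touching nothing (force about 0). The glue, jar and sander stand where they were as far as the crops show, and the path kept clear of the tape.
- **Disagreements:** Early in the push the bar briefly sat on its stop with about 13 N of downward force, so I eased up 2 mm before going on. The wrist camera put the home rear edge at about 9 to 9.5 mm, within calibration error.

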